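# Set the model-eye carriage to its arrow mark

### The arm

A 6-joint arm with a two-finger parallel gripper is mounted at the origin on the work surface. World frame = base frame: x ahead of the robot, y to its left, z up, the work surface at z = 0. Lengths are in mm, angles in rad, forces in N, time in s.
With the tool pointing down it reaches from about 275 to 875 mm from the base axis. Payload 12.5 kg.
Tool frame: the origin (TCP) lies between the finger pads; the fingertips stand 8 mm ahead of it and the grasp point (between the pads) lies 11 mm behind it (arm.tcp_to_tips is the distance from the TCP to the fingertips, in mm); z points along the fingers, y is the direction in which the jaws open and shut (so a half turn about z gives the same grasp; the last joint's range is limited). The gripper opens to 85 mm and grips with 20 to 120 N. Pads are 22 mm wide; open, the fingers measure 114 mm over their backs; the gripper's body (76 mm by 85 mm) begins 54 mm behind the grasp point. The pads swing forward as they close: fully open they stand 13 mm farther back than shut.
Start: joints at [1.071, 0.351, 1.652, -0, 1.139, -0.085], TCP at [221.622, 503.357, 239.29] pointing down, gripper open.
Joint ranges: [-2.75, 2.75], [-0.79, 2.1], [0.01, 2.65], [-1.57, 4.71], [0.07, 3.14], [-2.87, 2.87]. Speed limits (rad/s): [2.22, 2.22, 2.79, 3.14, 3.14, 3.14].

### API

Orientations are given as a unit quaternion [x, y, z, w].
In Python, from station import arm, camera, camera_params gives the robot as it stands. The module is installed in compiled form; this text tells all that it offers.
- The arm moves only by the tool servo_tool, never from a script. Its argument "rows" is a list of rows, each a list of 7 numbers: the shift along the tool's x, y, z in m, then the turn, a rotation vector about the tool's x, y, z in degrees, then the opening, from 0 (shut) to 1 (fully open). In form: [[dx, dy, dz, rx, ry, rz, hand], ...]. A call has 1 to 20 rows; each row is the pose to reach, as a shift and turn from the pose measured when the call began, along the tool's axes at that moment; what a row does not reach only later rows make up. A row lasts 1/12 s, in which the tool goes at most 41.7 mm and 7.16 degrees, less where a joint would pass 70% of its speed; a pose out of reach is approached as far as the arm can. A call with a gripper value outside its range is refused whole. The fingers move at their own pace and stop on an object; "grip_force" is the grip in N (left out, the last holds). Time passes only in rows, so rows that repeat a pose let the fingers close. It gives the time, the measured TCP pose, the force and the opening at its end, in the units of the state.
- arm.state(): the state, without advancing time (a new reading comes with each control period).
- camera(name): name is "scene" or "top" or "wrist"; returns (picture, depth): 420x560x3 uint8, red, green, blue; 420x560 float32, mm along the optical axis (not along the pixel's ray), 0 where there is no reading.
- camera_params(name): a dict with "camera_matrix" (3x3 intrinsics, pixels), "dist" ([k1, k2, p1, p2, k3] as OpenCV has them; the pictures are not rectified), "camera_from_world" (4x4, takes a point from world to camera coordinates). Camera axes: x right, y down, z forward; pixel columns grow to the right and rows downward; lengths in mm; the calibration is good to about 2 mm. A picture is of the moment at which its call begins: read the wrist's pose just before it. camera_params takes no time and is no camera call; for the wrist camera it gives the pose at the moment of the call.
- arm.hand_in(): hands the job in, once; it reports no verdict.
The state is a dict: "t": time; "joint_positions": joint angles; "dq": joint speeds; "joint_efforts": joint torques, N m; "eef_pos": TCP position; "ee_rot": TCP orientation; "wrist_force": force on the tool from outside, world axes, zero at the start; "moment": the same for the moment, N m; "gripper_width": finger opening in mm.
Only numpy, scipy, OpenCV 4.12 (cv2) and the standard library are available. Lean on these libraries where they do the work, as an engineer would, in place of code of your own. Each camera call takes 0.05 s, during which the arm holds its last target.

### The job

Before the refractor's morning check, set the model-eye stand: turn its bar-grip knob until the carriage's pointer stands directly opposite the arrow-shaped mark (not the round stud), then let go. Use only that knob: do not touch the carriage, and leave the round lock knob as it is.

Things in the scene. Friction and masses are not known exactly. Their poses are not given: they have to be found in the camera images.
- drive_knob_grip (a point): Black bar-grip knob near the robot, left or right on the fixed light grey stand. Upright bar 48 mm long (its x axis), 14 thick (y), on a 50 mm grey disc. Point: on the upright axis, 12 mm below the bar's top, 28 above the disc; pinch here from above. Stays where left; stops 1.6 rad either side of mid; turn needed 0.6 to 1.3 rad. Counter-clockwise from above drives the carriage to its +y, 50 mm per rad.
- carriage: Aluminium block 50 x 50 x 22 mm with a white model eye on top (to 77 mm above the origin), on a rail on the stand's far part. A dark flat pointer 7 mm wide juts 32 mm from its near side. Origin: the pointer's tip, upper face, 46 mm above the table. x: from the tip to the block, away from the robot; y: along the rail, to the left. Moved by the knob only.
- arrow_tip (a point): Wanted mark: fixed dark steel arrow (diamond head, straight tail), 22 mm wide, 39 long, 26 high on the stand, pointing to the rail. Point: its point, upper face, 46 mm above the table; x along the arrow to the rail, y along the rail to the left. When aligned the carriage origin has y = 0 here, x = 6 mm. A round steel stud, 22 mm across, on the other side of the scale's middle, is not the mark.
- lock_knob (a joint): Turn (rad, counter-clockwise positive, 0 at the start) of the round fluted black knob, 50 mm across, 37 high, 200 mm beside the bar-grip knob on the stand. Leave it alone.

How it is judged (in metres and radians):
At the end, for the whole second after the job is handed in: The pointer's tip stands opposite the arrow's point, within 10 mm along the rail, and the carriage is at rest (y of carriage in the frame of arrow_tip between -0.01 and 0.01 m and linear speed of carriage below 0.01 m/s); the robot touches nothing.
It fails at once if the carriage is pushed by the robot itself instead of by its knob (contact force between any of the fingers, the arm and carriage above 1 N).
It fails at once if the round lock knob is turned by more than 0.2 rad (value of joint lock_knob above 0.2 rad or value of joint lock_knob below -0.2 rad).
It also fails if it takes over 29 s, if anything falls off the work surface, if the arm or the gripper's body presses on something with over 40 N, if the wrist force passes 120 N, or if a joint passes its speed limit or range.

## Working session

There is one attempt and no reset: what is moved stays moved. The work goes in short steps, Python scripts to look and compute and a tool call to move; the robot and the scene stay as the last step left them, time stands still between calls to the robot, and variables do not carry over. Pictures are saved under pics/ and viewed, and the job is handed in when it is done.

Besides the shell and the picture viewer there is one more tool, called after ">>>" in YAML: its name, and indented under it one key for each argument. servo_tool: Moves the arm, as the interface text tells. Its arguments: {"type":"object","properties":{"rows":{"type":"array"},"grip_force":{"type":"number"}},"required":["rows"]}

```bash
mkdir -p pics
python3 - <<'E'
from station import arm,camera,camera_params
import cv2,numpy as np
print(arm.state())
for n in("scene","top"):
    im,d=camera(n); cv2.imwrite(f"pics/{n}0.png",im[:,:,::-1]); np.savez(f"{n}0.npz",im=im,d=d,**{k:np.array(v) for k,v in camera_params(n).items()})
    print(camera_params(n))
E
```

```text
{'t': 0.0, 'joint_positions': array([ 1.07142223e+00,  3.51216399e-01,  1.65243826e+00,  6.82135659e-06,
        1.13909545e+00, -8.46241029e-02]), 'dq': array([ 0.00179721, -0.0008201 , -0.00086774,  0.0003406 , -0.00124044,
        0.00087003]), 'joint_efforts': array([-1.05017694e-03, -5.06088495e+01, -2.91404951e+01, -1.27944541e-04,
        4.53713161e-03,  6.25116172e-06]), 'eef_pos': array([221.45899943, 503.08740267, 238.76389621]), 'ee_rot': array([ 2.05893213e-01,  9.78574295e-01, -5.53338067e-04, -1.69562385e-04]), 'wrist_force': array([0.16121424, 1.38708306, 0.01223878]), 'moment': array([-0.05143178,  0.04298811,  0.03598468]), 'gripper_width': 85.13521563961892}
{'camera_matrix': array([[433.84472579,   0.        , 275.00058503],
       [  0.        , 433.84472579, 206.26473075],
       [  0.        ,   0.        ,   1.        ]]), 'dist': array([0.00814016, 0.        , 0.        , 0.        , 0.        ]), 'camera_from_world': array([[ 7.18919862e-01,  6.94939231e-01, -1.46183960e-02,
        -4.45557927e+02],
       [ 3.70224356e-01, -4.00629961e-01, -8.38110709e-01,
        -1.29291850e+02],
       [-5.88292579e-01,  5.97122349e-01, -5.45304265e-01,
         1.05137530e+03],
       [ 0.00000000e+00,  0.00000000e+00,  0.00000000e+00,
         1.00000000e+00]])}
{'camera_matrix': array([[417.25420381,   0.        , 277.66152406],
       [  0.        , 417.25420381, 208.50089782],
       [  0.        ,   0.        ,   1.        ]]), 'dist': array([-0.02059532,  0.        ,  0.        ,  0.        ,  0.        ]), 'camera_from_world': array([[ 7.49151389e-03, -9.99968505e-01,  2.62016198e-03,
         3.94634564e+01],
       [-9.91671594e-01, -7.76620865e-03, -1.28557906e-01,
         5.86147904e+02],
       [ 1.28574206e-01, -1.63524686e-03, -9.91698543e-01,
         6.42541729e+02],
       [ 0.00000000e+00,  0.00000000e+00,  0.00000000e+00,
         1.00000000e+00]])}
```

View pics/top0.png

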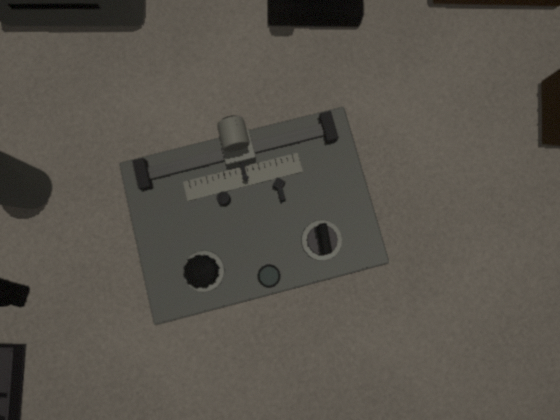

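View pics/scene0.png

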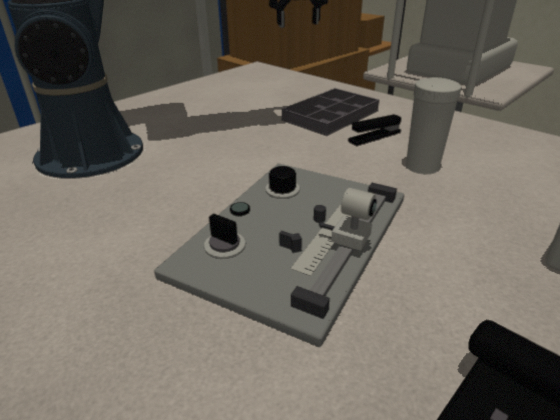

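The top view shows the bar-grip knob at about (322,239), the lock knob at (202,271), the arrow at (279,187), the stud at (223,199) and the pointer near (245,178). I'll zoom in next.

Run:
```python
import cv2,numpy as np
z=np.load("top0.npz"); im=z["im"][:,:,::-1]
def e(c,k):
    c=c.astype(float); c=np.clip((c/255)**0.5*255*1.2,0,255).astype(np.uint8)
    return cv2.resize(c,None,fx=k,fy=k,interpolation=cv2.INTER_CUBIC)
cv2.imwrite("pics/t1.png",e(im[140:215,205:305],8))
cv2.imwrite("pics/t2.png",e(im[205:275,280:370],8))
d=z["d"]
for p in [(322,239),(279,187),(278,181),(245,178),(245,182),(223,199),(300,280),(202,271),(340,240)]: print(p,d[p[1],p[0]])
```

```text
(322, 239) 638.5068
(279, 187) 677.2217
(278, 181) 674.8169
(245, 178) 678.77924
(245, 182) 701.45703
(223, 199) 671.1678
(300, 280) 683.6427
(202, 271) 642.8157
(340, 240) 685.9428
```

View pics/t1.png

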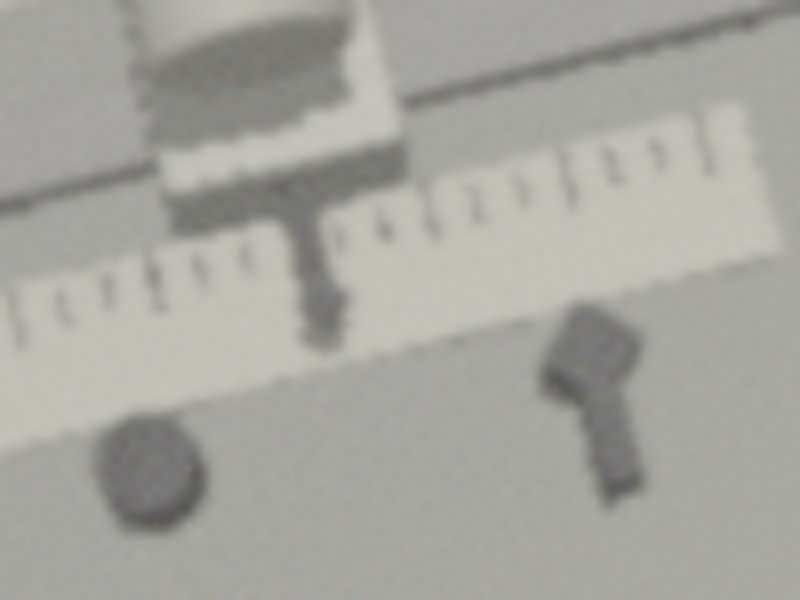

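View pics/t2.png

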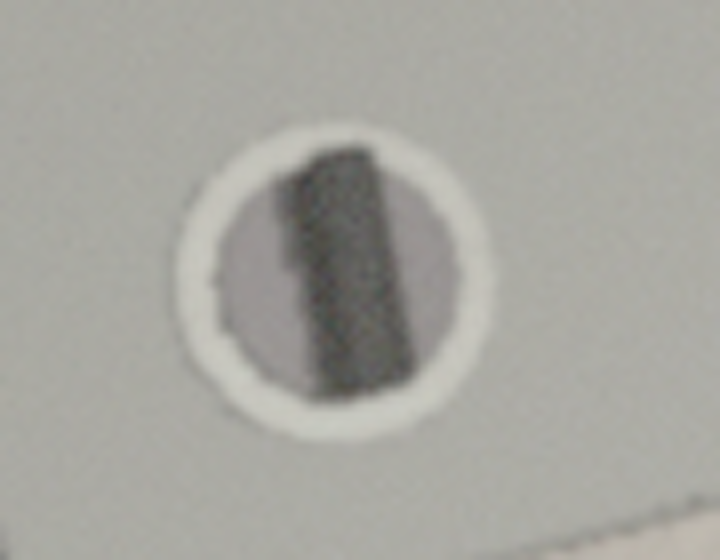

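```bash
cat > h.py <<'E'
import cv2,numpy as np
def ray(z,pts,h):
    K=z["camera_matrix"];T=z["camera_from_world"];R=T[:3,:3];c=-R.T@T[:3,3]
    u=cv2.undistortPoints(np.array(pts,float).reshape(-1,1,2),K,z["dist"]).reshape(-1,2)
    d=np.c_[u,np.ones(len(u))]@R
    s=(h-c[2])/d[:,2]; return c+d*s[:,None]
def cloud(z):
    K=z["camera_matrix"];T=z["camera_from_world"];R=T[:3,:3]; d=z["d"]
    g=np.mgrid[0:420,0:560]; p=np.stack([g[1],g[0]],-1).reshape(-1,1,2).astype(float)
    u=cv2.undistortPoints(p,K,z["dist"]).reshape(-1,2)
    P=np.c_[u,np.ones(len(u))]*d.reshape(-1,1)
    return ((P-T[:3,3])@R).reshape(420,560,3)
E
python3 - <<'E'
from h import *
np.set_printoptions(precision=1,suppress=True)
z=np.load("top0.npz");C=cloud(z);im=z["im"];g=im.max(-1)
f=lambda x,y,a,b:(x/8+a-.44,y/8+b-.44)
print("tip",ray(z,[f(322,345,205,140),f(302,205,205,140)],46))
arr=ray(z,[f(582,305,205,140),f(622,495,205,140)],46);print("arrow",arr)
print("stud",ray(z,[f(150,460,205,140)],46))
rail=ray(z,[f(0,210,205,140),f(800,2,205,140)],30);print("rail",rail,np.degrees(np.arctan2(*(rail[0]-rail[1])[:2][::-1])))
print("plate edge",ray(z,[(156,322),(386,263)],20))
# bar mask
R=np.zeros(g.shape,bool);R[220:260,300:345]=1
zz=C[...,2]; print("bar z",np.percentile(zz[R],[5,50,90,95,99]))
m=R&(zz>45); ys,xs=np.nonzero(m);P=C[m]; print("n",m.sum(),P.mean(0),np.percentile(P[:,2],[10,50,90]))
top=np.percentile(P[:,2],80)
dark=(R&(g<45)).astype(np.uint8)
for th in(35,45,55):
  m=(R&(g<th)).astype(np.uint8)
  cs=max(cv2.findContours(m,0,2)[0],key=cv2.contourArea);r=cv2.minAreaRect(cs);print(th,r)
  b=cv2.boxPoints(r);print(ray(z,b,60))
m=(R&(zz>52)).astype(np.uint8);cs=max(cv2.findContours(m,0,2)[0],key=cv2.contourArea);r=cv2.minAreaRect(cs);print(r,ray(z,cv2.boxPoints(r),top),ray(z,[r[0]],top))
L=np.zeros(g.shape,bool);L[250:292,180:225]=1;print("lock",np.median(C[L&(zz>45)],0))
# white ring
m=(R&(g>np.percentile(g[R],80)));print("ring",ray(z,[f(335,282,280,205)],20))
print("plate z",np.median(zz[210:240,230:290]))
E
```

```text
tip [[626.6  97.6  46. ]
 [655.6 102.2  46. ]]
arrow [[635.3  44.9  46. ]
 [596.3  36.5  46. ]]
stud [[602.7 132.   46. ]]
rail [[657.9 166.7  30. ]
 [704.   -0.6  30. ]] 105.42733978609037
plate edge [[ 401.1  239.7   20. ]
 [ 498.9 -135.5   20. ]]
bar z [19.  26.7 73.3 74.4 75.9]
n 346 [534.5 -25.   89.6] [60.8 73.4 75.2]
35 ((322.6730651855469, 238.8653564453125), (29.809656143188477, 12.355317115783691), 78.69007110595703)
[[556.6 -12.7  60. ]
 [560.5 -31.8  60. ]
 [514.9 -40.6  60. ]
 [511.  -21.7  60. ]]
45 ((322.4808044433594, 238.90383911132812), (30.201885223388672, 13.532012939453125), 78.69007110595703)
[[556.6 -11.5  60. ]
 [560.9 -32.3  60. ]
 [514.7 -41.2  60. ]
 [510.5 -20.6  60. ]]
55 ((322.44232177734375, 238.71156311035156), (30.5941162109375, 14.708709716796875), 78.69007110595703)
[[557.  -10.5  60. ]
 [561.7 -33.1  60. ]
 [514.9 -42.1  60. ]
 [510.3 -19.7  60. ]]
((323.83807373046875, 238.64990234375), (31.809057235717773, 10.571834564208984), 79.2156982421875) [[557.5 -14.5  74.8]
 [560.7 -30.5  74.8]
 [513.  -39.2  74.8]
 [509.9 -23.3  74.8]] [[535.1 -26.9  74.8]]
lock [484.5 163.1  62.7]
ring [[536.3 -29.1  20. ]]
plate z 20.141537993627523
```

The pointer stands about 53 mm to the left (+y) of the arrow, so the knob needs about -1.06 rad (clockwise). The bar's long axis is at about 11° in world, with its centre near (535,-27) and its top at about 74. I'll move to a hover above it with the jaws across the bar.

>>> servo_tool:
  rows:
    - [-0.01,-0.007,0.001,0,0,-0.7,1]
    - [-0.03,-0.0215,0.004,0,0,-2.1,1]
    - [-0.0575,-0.041,0.007,0,0,-4,1]
    - [-0.0875,-0.063,0.0105,0,0,-6.1,1]
    - [-0.12,-0.086,0.0145,0,0,-8.4,1]
    - [-0.153,-0.1095,0.018,0,0,-10.7,1]
    - [-0.185,-0.133,0.022,0,0,-13,1]
    - [-0.218,-0.156,0.026,0,0,-15.2,1]
    - [-0.2505,-0.179,0.03,0,0,-17.5,1]
    - [-0.283,-0.2025,0.034,0,0,-19.8,1]
    - [-0.3155,-0.226,0.038,0,0,-22,1]
    - [-0.348,-0.249,0.042,0,0,-24.3,1]
    - [-0.381,-0.2725,0.0455,0,0,-26.6,1]
    - [-0.413,-0.296,0.0495,0,0,-28.9,1]
    - [-0.443,-0.317,0.053,0,0,-31,1]
    - [-0.471,-0.337,0.0565,0,0,-33,1]
    - [-0.4885,-0.3495,0.0585,0,0,-34,1]
    - [-0.501,-0.3586,0.06,0,0,-35,1]
    - [-0.501,-0.3586,0.06,0,0,-35,1]
    - [-0.501,-0.3586,0.06,0,0,-35,1]

```text
t: 1.77
eef_pos: [535.2, -27.3, 178.7]
ee_rot: [-0.097, 0.995, -0.0, -0.001]
wrist_force: [0.0, -0.4, 0.1]
gripper_width: 85.3
```

Run:
```python
from station import arm,camera,camera_params
import cv2,numpy as np
s=arm.state();print(s['t'],s['eef_pos'],s['ee_rot'],s['joint_positions'])
p=camera_params("wrist");im,d=camera("wrist"); cv2.imwrite("pics/w1.png",np.clip(np.sqrt(im[:,:,::-1]/255.)*300,0,255).astype(np.uint8))
np.savez("w1.npz",im=im,d=d,**{k:np.array(v) for k,v in p.items()})
```

```text
1.7667 [535.18987994 -27.26359003 178.69228696] [-9.70585265e-02  9.95278339e-01 -2.48679877e-04 -7.80632827e-04] [-1.37372297e-01  3.98284518e-01  1.74756961e+00 -1.00799150e-03
  9.97141653e-01 -1.90204418e+00]
```

View pics/w1.png

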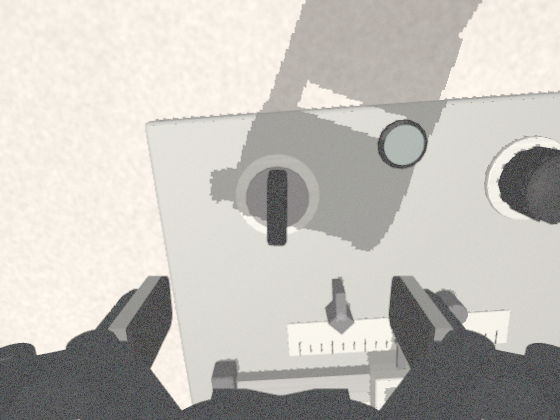

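Run:
```python
from h import *
np.set_printoptions(precision=1,suppress=True)
z=np.load("w1.npz");C=cloud(z);zz=C[...,2]
R=np.zeros(zz.shape,bool);R[155:255,255:300]=1
m=R&(zz>45)&(zz<85);top=np.percentile(zz[m],[5,50,95]);print(top,m.sum())
m=R&(abs(zz-top[1])<4);P=C[m][:,:2].astype(np.float32);r=cv2.minAreaRect(P);print(r)
m=(R&(z["im"].max(-1)<40)).astype(np.uint8);cs=max(cv2.findContours(m,0,2)[0],key=cv2.contourArea);r=cv2.minAreaRect(cs);print(r,ray(z,cv2.boxPoints(r),top[1]))
print("disc",np.median(zz[190:215,255:262]))
T=z["camera_from_world"];print(-T[:3,:3].T@T[:3,3])
```

```text
[60.2 73.8 75. ] 1516
((533.7734985351562, -29.95205307006836), (46.87284851074219, 13.872635841369629), 10.810436248779297)
((277.0, 206.5), (75.0, 20.0), 90.0) [[505.7 -42.   73.8]
 [503.2 -29.3  73.8]
 [554.4 -18.9  73.8]
 [557.1 -32.5  73.8]]
disc 34.21015173090593
[462.4 -41.5 313.5]
```

>>> servo_tool:
  rows:
    - [0.001,-0.001,0.01,0,0,0,1]
    - [0.001,-0.001,0.03,0,0,0,1]
    - [0.001,-0.001,0.05,0,0,0,1]
    - [0.001,-0.001,0.07,0,0,0,1]
    - [0.001,-0.001,0.09,0,0,0,1]
    - [0.001,-0.001,0.107,0,0,0,1]
    - [0.001,-0.001,0.118,0,0,0,1]
    - [0.001,-0.001,0.125,0,0,0,1]
    - [0.001,-0.001,0.127,0,0,0,1]
    - [0.001,-0.001,0.127,0,0,0,1]
  grip_force: 40

```text
t: 2.65
eef_pos: [533.9, -27.6, 51.8]
ee_rot: [-0.098, 0.995, -0.0, -0.001]
wrist_force: [0.8, 0.8, 0.5]
gripper_width: 85.7
```

>>> servo_tool:
  rows:
    - [0,0,0,0,0,0,0.6]
    - [0,0,0,0,0,0,0.4]
    - [0,0,0,0,0,0,0.2]
    - [0,0,0,0,0,0,0]
    - [0,0,0,0,0,0,0]
    - [0,0,0,0,0,0,0]
    - [0,0,0,0,0,0,0]
    - [0,0,0,0,0,0,0]
    - [0,0,0,0,0,0,0]
    - [0,0,0,0,0,0,0]
  grip_force: 40

```text
t: 3.48
eef_pos: [534.5, -29.3, 52.4]
ee_rot: [-0.098, 0.995, -0.001, -0.0]
wrist_force: [-0.6, -13.8, 3.9]
gripper_width: 13.3
```

>>> servo_tool:
  rows:
    - [0,0,0,0,0,1,0]
    - [0,0,0,0,0,4,0]
    - [0,0,0,0,0,8,0]
    - [0,0,0,0,0,12,0]
    - [0,0,0,0,0,16,0]
    - [0,0,0,0,0,20,0]
    - [0,0,0,0,0,24,0]
    - [0,0,0,0,0,28,0]
    - [0,0,0,0,0,32,0]
    - [0,0,0,0,0,36,0]
    - [0,0,0,0,0,39,0]
    - [0,0,0,0,0,40,0]
    - [0,0,0,0,0,40,0]
    - [0,0,0,0,0,40,0]

```text
t: 4.65
eef_pos: [534.8, -29.2, 52.5]
ee_rot: [0.248, 0.969, -0.001, 0.001]
wrist_force: [1.8, 2.1, 0.1]
gripper_width: 13.4
```

```bash
cat > look.py <<'E'
from station import arm,camera,camera_params
import sys
from h import *
t=sys.argv[1]
s=arm.state();print(s['t'],s['eef_pos'],s['ee_rot'],s['wrist_force'],s['moment'],s['joint_positions'])
for n in("top","scene","wrist"):
    p=camera_params(n);im,d=camera(n);np.savez(f"{n}{t}.npz",im=im,d=d,**{k:np.array(v) for k,v in p.items()})
    e=np.clip(np.sqrt(im[:,:,::-1]/255.)*300,0,255).astype(np.uint8)
    c=dict(top=e[120:260,170:370],scene=e[160:330,220:420],wrist=e)[n]
    k=1 if n=="wrist" else 4 if n=="top" else 3
    cv2.imwrite(f"pics/{n}{t}.png",cv2.resize(c,None,fx=k,fy=k,interpolation=cv2.INTER_CUBIC))
E
python3 look.py 2
```

```text
4.65 [534.76165016 -29.17069306  52.5391082 ] [ 2.47937461e-01  9.68775159e-01 -1.17617128e-03  5.68230287e-04] [1.81576735 2.08819199 0.1095429 ] [ 0.66035882 -0.35155091 -0.08174087] [-0.140244    0.59220982  1.82014811 -0.00370036  0.72836753 -1.2071782 ]
```

View pics/top2.png

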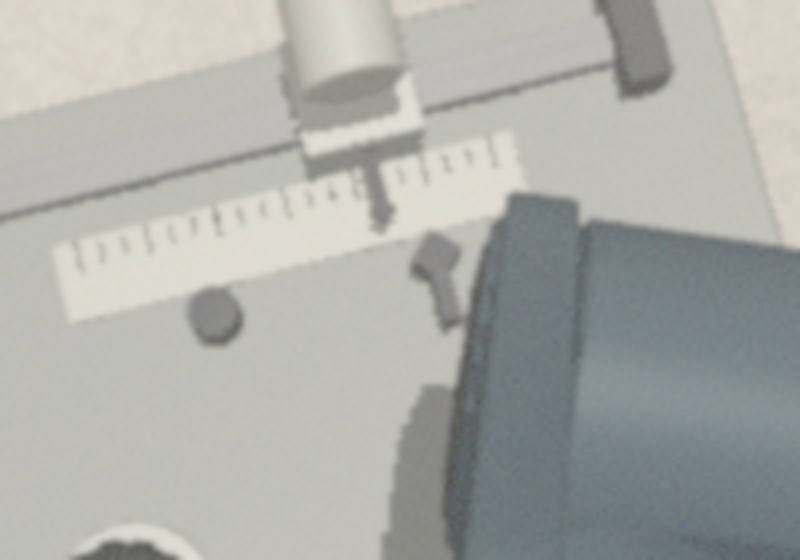

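View pics/scene2.png

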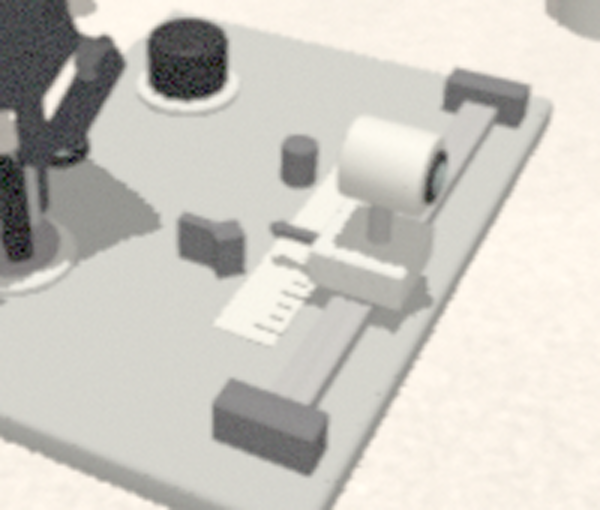

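View pics/wrist2.png

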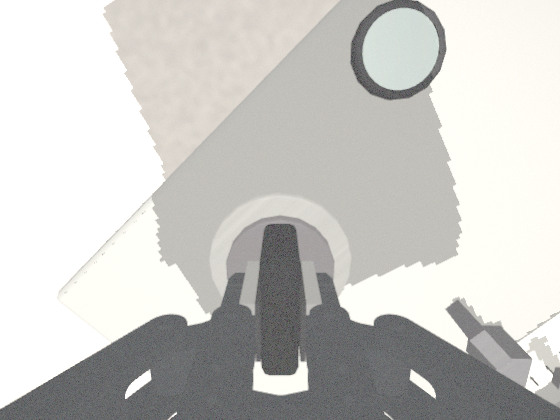

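```bash
cat > meas.py <<'E'
from h import *
import sys
np.set_printoptions(precision=1,suppress=True)
z=np.load(f"top{sys.argv[1]}.npz");im=z["im"];k=8
x0,y0,x1,y1=205,140,305,215
c=np.clip(np.sqrt(im[y0:y1,x0:x1,::-1]/255.)*300,0,255).astype(np.uint8)
cv2.imwrite(f"pics/z{sys.argv[1]}.png",cv2.resize(c,None,fx=k,fy=k,interpolation=cv2.INTER_CUBIC))
# rectify pixels on z=46 plane in the stand frame; yaw 15 deg
a=np.radians(15);X=np.array([np.cos(a),np.sin(a)]);Y=np.array([-np.sin(a),np.cos(a)])
g=np.mgrid[0:420,0:560];p=np.stack([g[1],g[0]],-1).reshape(-1,2)
W=ray(z,p,46)[:,:2].reshape(420,560,2)
A=np.array([635.3,44.9]);U=(W-A)@X;V=(W-A)@Y
br=im.max(-1).astype(float)
print("bg",np.median(br[150:215,205:305]),"arrow",br[181:185,277:281].mean())
dark=br<62
m=dark&(abs(V)<18)&(U>-45)&(U<6)
print("arrow n",m.sum(),"U",U[m].min(),U[m].max(),"Vmean",V[m].mean())
for lo,hi in((-45,-25),(-25,-15),(-15,-5),(-5,6)):
    q=m&(U>lo)&(U<=hi); 
    if q.any(): print((lo,hi),q.sum(),V[q].min(),V[q].max(),V[q].mean())
for lo,hi in((2,8),(8,16),(16,24)):
    q=dark&(abs(V)<75)&(U>lo)&(U<=hi)&((abs(V)>14)|(U>6))
    if q.any(): print("ptr",(lo,hi),q.sum(),np.percentile(V[q],[0,50,100]),V[q].mean(), U[q].min())
E
python3 meas.py 0; python3 meas.py 2
```

```text
bg 77.0 arrow 40.3125
arrow n 218 U -41.74839963695571 -0.37949156635937625 Vmean 1.6259487237270247
(-45, -25) 68 -3.700982634235398 7.343906865042439 1.8277387814151451
(-25, -15) 53 -5.463072112140404 13.041510658141707 2.6255075987832424
(-15, -5) 79 -10.2782297443702 12.630575946223043 1.0443132094616905
(-5, 6) 18 -5.242042022562378 6.601665485528987 0.47321879740422784
ptr (2, 8) 8 [49.1 52.4 55.7] 52.30452607390664 4.669489100260228
ptr (8, 16) 25 [47.1 51.  55.3] 51.16226173130056 8.282924343809931
ptr (16, 24) 19 [48.2 51.4 54.1] 51.160732207117825 16.314805790487505
bg 104.0 arrow 55.0625
arrow n 264 U -44.99107520289874 -1.981663583652676 Vmean -4.080072522315808
(-45, -25) 138 -17.99171089503183 5.7797786479533295 -7.159886669209006
(-25, -15) 53 -17.604852582835335 9.904521003611077 -2.451063221923849
(-15, -5) 65 -17.7185387286138 11.061589431650697 0.6538965125481736
(-5, 6) 8 -3.2509937191829326 3.45656098833385 -0.208963511774743
ptr (2, 8) 18 [-48.9 -39.2 -33.8] -39.81535558579466 2.2183732827202483
ptr (8, 16) 14 [13.9 16.9 19.5] 16.990401676844634 8.928840245044992
ptr (16, 24) 10 [15.4 17.2 18.6] 17.119493387385454 16.184507512722732
```

```bash
ls pics
```

```text
scene0.png
scene2.png
t1.png
t2.png
top0.png
top2.png
w1.png
wrist2.png
z0.png
z2.png
```

View pics/z2.png

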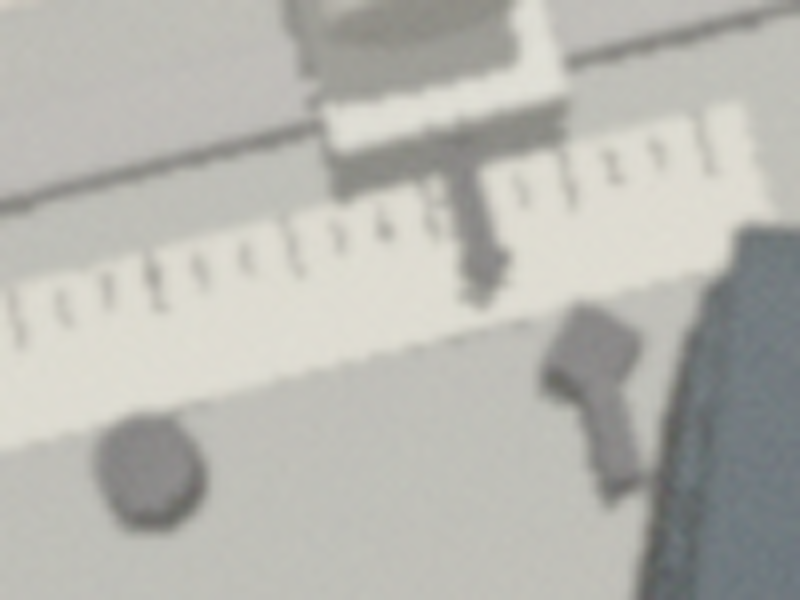

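The 40° turn moved the pointer 34 mm. It is still about 17–18 mm to the left of the arrow, so I'll turn 20° more.

>>> servo_tool:
  rows:
    - [0,0,0,0,0,1,0]
    - [0,0,0,0,0,4,0]
    - [0,0,0,0,0,8,0]
    - [0,0,0,0,0,12,0]
    - [0,0,0,0,0,16,0]
    - [0,0,0,0,0,19,0]
    - [0,0,0,0,0,20,0]
    - [0,0,0,0,0,20,0]
    - [0,0,0,0,0,20,0]

```text
t: 5.55
eef_pos: [534.9, -29.0, 52.5]
ee_rot: [0.412, 0.911, -0.001, 0.001]
wrist_force: [3.7, 3.8, -2.9]
gripper_width: 13.4
```

```bash
python3 look.py 3; python3 meas.py 3
```

```text
5.55 [534.94923743 -29.03175569  52.53402113] [ 0.41198723  0.91118868 -0.0009234   0.00092545] [ 3.66593807  3.81668987 -2.92505576] [ 0.94054796 -0.78289052 -0.06313837] [-0.1400194   0.59231864  1.8199455  -0.00344471  0.72807359 -0.85897725]
bg 104.0 arrow 54.625
arrow n 268 U -44.99107520289874 -1.981663583652676 Vmean -4.09373927226821
(-45, -25) 139 -17.99171089503183 5.7797786479533295 -7.135961095110652
(-25, -15) 54 -17.604852582835335 9.904521003611077 -2.62119583675458
(-15, -5) 66 -17.7185387286138 11.061589431650697 0.5295643989293668
(-5, 6) 9 -3.2509937191829326 3.45656098833385 0.15219912310103695
ptr (2, 8) 23 [-48.9 -39.4 -33.8] -39.827310773337146 2.2183732827202483
ptr (8, 16) 14 [-3.1  0.3  2.9] 0.3543047137650153 8.055906397638584
ptr (16, 24) 15 [-2.1 -0.1  2.4] 0.04655161767746829 16.10931315842397
```

View pics/z3.png

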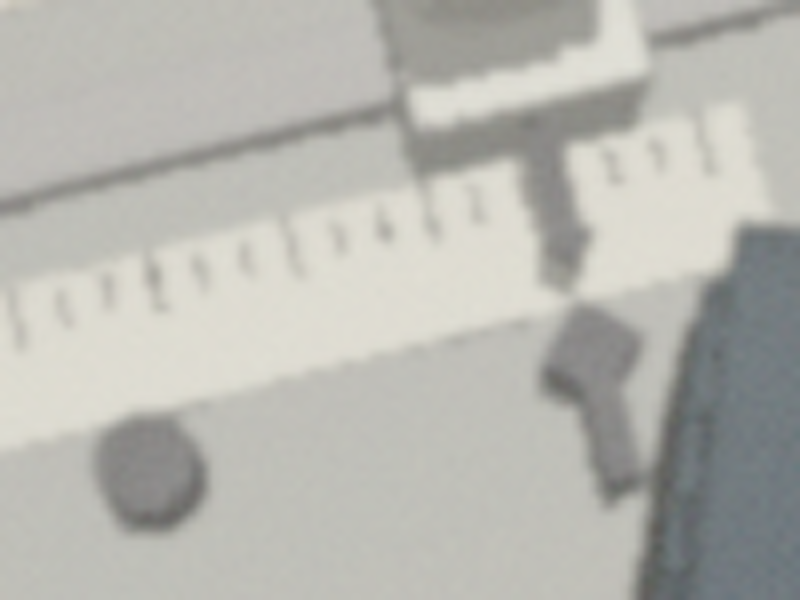

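View pics/scene3.png

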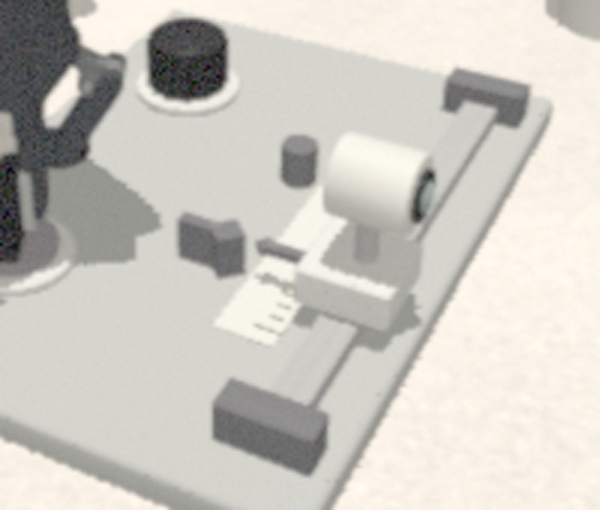

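The pointer is opposite the arrow: its centreline is at about 0.2 mm in the rectified top view, with the tip at pixel (562,285) and the arrow's point at (578,305). I'll open partway and then rise.

>>> servo_tool:
  rows:
    - [0,0,0,0,0,0,0.2]
    - [0,0,0,0,0,0,0.4]
    - [0,0,0,0,0,0,0.5]
    - [0,0,0,0,0,0,0.5]
    - [0,0,0,0,0,0,0.5]
    - [0,0,0,0,0,0,0.5]

```text
t: 6.2
eef_pos: [534.8, -29.1, 52.5]
ee_rot: [0.412, 0.911, -0.001, 0.001]
wrist_force: [0.8, 1.1, 0.7]
gripper_width: 42.9
```

>>> servo_tool:
  rows:
    - [0,0,-0.005,0,0,0,0.5]
    - [0,0,-0.02,0,0,0,0.5]
    - [0,0,-0.04,0,0,0,0.5]
    - [0,0,-0.065,0,0,0,0.5]
    - [0,0,-0.09,0,0,0,0.5]
    - [0,0,-0.115,0,0,0,0.5]
    - [0,0,-0.135,0,0,0,0.5]
    - [0,0,-0.15,0,0,0,0.5]
    - [0,0,-0.15,0,0,0,0.5]
    - [0,0,-0.15,0,0,0,0.5]

```text
t: 7.03
eef_pos: [534.8, -28.8, 203.0]
ee_rot: [0.412, 0.911, -0.001, 0.001]
wrist_force: [-0.1, -0.4, -0.7]
gripper_width: 42.7
```

```bash
python3 look.py 4; python3 meas.py 4
```

```text
7.0333 [534.83371836 -28.7510555  202.95903701] [ 4.11833214e-01  9.11257680e-01 -8.29311641e-04  1.46853772e-03] [-0.13508812 -0.36821142 -0.70990624] [-0.00424221 -0.0020968  -0.01292229] [-0.13946843  0.36538126  1.72853273 -0.0027945   1.04532808 -0.85993476]
bg 107.0 arrow 56.5
arrow n 287 U -44.99107520289874 -1.981663583652676 Vmean -4.7293831988483115
(-45, -25) 144 -17.99171089503183 5.7797786479533295 -7.182146660496699
(-25, -15) 62 -17.604852582835335 9.904521003611077 -3.9722798502506147
(-15, -5) 72 -17.83263500493735 11.061589431650697 -1.0860041715321147
(-5, 6) 9 -3.2509937191829326 3.45656098833385 0.15219912310103695
ptr (2, 8) 114 [-74.8 -49.1 -23.9] -49.36030021879743 2.1350174404337365
ptr (8, 16) 156 [-74.6 -48.6   2.9] -46.1270573636047 8.055906397638584
ptr (16, 24) 141 [-75.  -50.5   1.9] -48.11863218397038 16.012533286318895
```

View pics/top4.png

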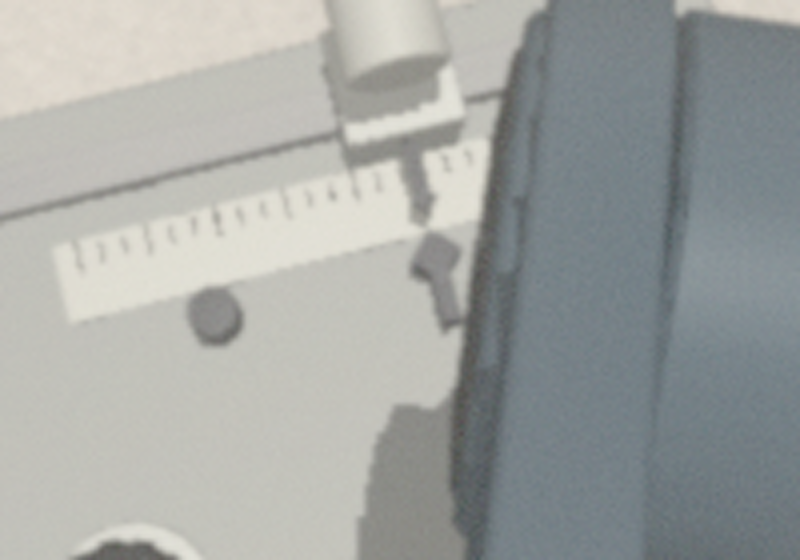

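View pics/wrist4.png

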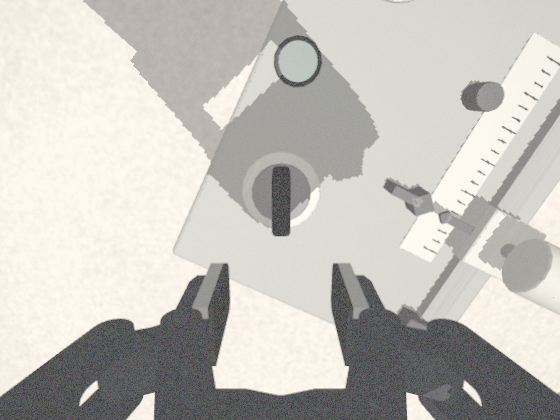

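The wrist view shows the arrow from tail (388,183) to point (437,213) and the pointer from (440,214) to (470,231), all on one line. The top view agrees, and the gripper is clear of everything, so I'll hand in.

```bash
python3 -c "
from station import arm
print(arm.hand_in())"
```

```text
the job is handed in; nothing more can be done
None
```

The carriage's pointer now stands opposite the arrow mark, and I handed the job in at about 7.2 s on the robot's clock. No verdict was reported. I pinched the bar-grip knob from above, turned it clockwise 40° and then 20°, opened the gripper partway and rose 150 mm clear.

- **Alignment:** before release, the pointer's centreline measured about 0.2 mm from the arrow's axis in the top view. Reading the corner pixels by hand gave up to about 2 mm. Both are inside the 10 mm limit.
- **After release:** the top and wrist pictures still show the pointer in line with the arrow, and the wrist force is about zero. The arm covered part of the top view, so the automatic pointer reading there was corrupted. I judged that last check from the pictures instead.
- **Other parts:** neither the carriage nor the lock knob was touched. I did not measure the lock knob's angle.
- **Early disagreement:** the two first estimates of the starting offset were 51 and 53 mm. I settled that by re-measuring after the first turn.

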